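# Clear the spring clamp's seat and hold it open at the mark

## Task

Take the wooden scraper block and wipe the three small steel offcuts off the seat of the spring clamp into the white tray beside it; keep the fingers themselves off the offcuts, and leave the other things on the bench alone. Set the block back on the bench, clear of clamp and tray. Then pull the clamp's spring slide out by its T-handle until its pointer stands level with the black mark clip, and finish while still holding it there against the spring, so that a board can be put in.

Things in the scene. Friction and masses are not known exactly. Their poses are not given: they have to be found in the camera images.
- clamp: Spring clamp fixed to the bench. Origin on the bench under it; z up, +y to the tray (robot) side, -x (pull-out side) roughly to the robot's right. Metal plate x -150 to +120, y -55 to +55 mm, top 45 mm up. Fixed jaw at x +105 to +117, sliding jaw at x +3 to +15 when shut, both 12 mm high, y -50 to +50. The seat between them is 90 mm wide, open at both ends in y.
- seat (a point): Centre of the seat between the shut jaws, on the plate's top: clamp frame (60, 0, 45) mm. The offcuts lie within 20 mm of it in x and 40 mm in y.
- slide (a joint): Travel of the spring slide in m along the clamp's -x: 0 shut, end stop at 0.075. A spring always drives it shut: about 5 N at 0, rising 150 N/m (about 12 N at 50 mm), little friction; it snaps back if let go.
- bar (a point): Middle of the slide's T-handle: black round crossbar 14 mm thick, 60 mm long along the clamp's y, axis 92 mm above the bench, on a post 12 mm thick. Moves with the slide; at clamp x -75 mm when shut. Space on both sides of it is free: tongue, rails and mark clip end 33 mm or more below its axis.
- pointer (a point): Tip of the small flat steel pointer that sticks out of the slide towards +y (to the tray side), 58 mm above the bench; moves with the slide.
- mark: Black mark clip, 10 x 12 x 14 mm, fixed on the plate's +y edge, with a tooth that points at the slide. Origin: middle of its foot, 45 mm above the bench; axes parallel to the clamp's. The pointer is level with it when both have the same x in the clamp frame; that is at a travel of 30 to 56 mm, different each time.
- catch_tray: White pressed tray, 93 x 189 x 17 mm, fixed, on the bench along the clamp's +y edge, its rim tucked about 13 mm under the overhanging plate. Origin: middle of its underside; its y axis (long side) lies along the clamp's x. Inner floor 72 x 166 mm, 2 mm up. Offcuts pushed over the plate's edge fall into it.
- scraper: Scraper block standing on the bench to the right of the clamp: light wood 60 x 22 mm (x, y), top 60 mm up, over a black rubber wiping edge 64 x 14 x 14 mm at the foot. Origin: centre of its underside, z up. About 0.12 kg, loose. Grip it across its 22 mm (its y), tips at least 20 mm above the foot.
- chip_0: Steel offcut, a plain bar end 16 x 12 x 10 mm, loose, 15 g. Origin: centre of its underside.
- chip_1: Steel offcut, an angle piece 18 x 14 x 12 mm, loose, 15 g. Origin: centre of its underside.
- chip_2: Steel offcut, a channel piece 14 x 14 x 11 mm, loose, 15 g. Origin: centre of its underside.
- solder_spool: Green solder spool standing upright, 55 x 58 x 74 mm, loose: leave alone. Origin: centre of its underside.
- copper_tape: Small copper tape roll, 34 mm across, 12 mm high, loose: leave alone. Origin: centre of its underside.
- side_cutter: Blue-handled side cutter lying flat, 115 x 45 x 10 mm, loose: leave alone. Origin: centre of its underside.
Mind the look-alikes: they are no part of the job. There is more than one size of the catch_tray; the job needs the larger.

How it is judged:
By the outcome, as a careful person would: the job done as asked, in the order asked, and still so for the second after the job is handed in, while the arm keeps its last pose, push and grip.
It also fails if it takes over 56 s, if anything falls off the work surface, if the arm or the gripper's body presses on something with over 40 N, if the wrist force passes 120 N, or if a joint passes its speed limit or range.

## Robot

A 6-joint arm with a two-finger parallel gripper is mounted at the origin on a cart in front of the work surface, level with it; the furniture and walls round the work are solid. World frame = base frame: x ahead of the robot, y to its left, z up, the work surface at z = 0. Lengths are in m, angles in rad, forces in N, time in s.
With the tool pointing down it reaches from about 0.35 to 0.975 m from the base axis. Payload 4.9 kg.
Tool frame: the origin (TCP) lies at the very end of the fingers, on their centre line; the grasp point (between the pads) lies ctrl.grip_point_offset behind it (ctrl.grip_point_offset is the distance from the TCP to the grasp point, in m); z points along the fingers, y is the line along which they close (so a half turn about z gives the same grasp; the last joint's range is limited). The gripper opens to 85 mm and grips with 20 to 120 N. Pads are 22 mm wide; open, the fingers measure 114 mm over their backs; the gripper's body (76 mm by 85 mm) begins 54 mm behind the grasp point. The pads swing forward as they close: fully open they stand 13 mm farther back than shut.
Start: joints at [-1.28, 0.053, 1.613, -0, 1.476, -0.119], TCP at [0.249, -0.573, 0.231] pointing down, gripper open.
Joint ranges: [-3.01, 3.01], [-1.01, 2.22], [0.06, 2.58], [-1.02, 4.17], [0.09, 2.62], [-3.14, 3.14]. Speed limits (rad/s): [2.57, 2.57, 3.14, 3.14, 3.14, 3.14].

## Interface

Orientations are given as a rotation vector (axis times angle).
In Python, from station import ctrl gives the robot as it stands. The module is installed in compiled form; this text tells all that it offers.
- The arm moves only by the tool drive_tool, never from a script. Its argument "steps" is a list of rows, each an object with "translation": the shift along the tool's x, y, z normalised to -1 to 1, where 1 is 4 cm, a list of three; "angular": the turn, a rotation vector about the tool's x, y, z normalised to -1 to 1, where 1 is 8 degrees, a list of three; "gripper": the opening, from 0 (shut) to 1 (fully open). In form: [{"translation": [dx, dy, dz], "angular": [wx, wy, wz], "gripper": gripper}, ...]. A call has 1 to 8 rows; each row shifts and turns the commanded pose from where the row before left it, along the tool's axes as they then stand; what a row does not reach is not made up. A row lasts 1/8 s, in which the tool goes at most 62.5 mm and 10.7 degrees, less where a joint would pass 70% of its speed; a pose out of reach is approached as far as the arm can. A call with a number of a shift or a turn outside -1 to 1 is refused whole. A call with a gripper value outside its range is refused whole. The fingers move at their own pace and stop on an object; "force" is the grip in N (left out, the last holds). Time passes only in rows, so rows that do not move let the fingers close. It gives the time, the measured TCP pose, the force, the opening and the grip force at its end, in the units of the state.
- ctrl.get_obs(): the state, without advancing time (a new reading comes with each control period).
- ctrl.get_image(name): name is "scene" or "top" or "wrist"; returns a dict with "color" (384x512x3 uint8, red, green, blue), "depth" (384x512 float32, m along the optical axis (not along the pixel's ray), 0 where there is no reading), "fx", "fy", "cx", "cy" (pixels), "k1" (the pictures are not rectified: a ray, as slopes to the right and down, at radius r is drawn at 1 + k1 r^2 times it, then the intrinsics apply), "R" (3x3) and "t" (3): a world point X has camera coordinates R X + t. Camera axes: x right, y down, z forward; pixel columns grow to the right and rows downward; lengths in m; the calibration is good to about 2 mm. A picture is of the moment at which its call begins.
- ctrl.finish_job(): hands the job in; it is judged then, once.
The state is a dict: "t": time; "q": joint angles; "dq": joint speeds; "effort": joint torques, N m; "tool_pos": TCP position; "tool_rot": TCP orientation; "contact_force": force on the tool from outside, world axes, zero at the start; "wrist_torque": the same for the moment, N m; "opening": finger opening in m; "grip_force": force on a finger pad.
Only numpy, scipy, OpenCV 4.12 (cv2) and the standard library are available. Lean on these libraries where they do the work, as an engineer would, in place of code of your own. Each camera call takes 0.05 s, during which the arm holds its last target. There are 200 camera calls.

## Working session

There is one attempt and no reset: what is moved stays moved. The work goes in short steps, Python scripts to look and compute and a tool call to move; the robot and the scene stay as the last step left them, time stands still between calls to the robot, and variables do not carry over. Pictures are saved under pics/ and viewed, at most 10 in all, crops included, and the job is handed in when it is done.

Besides the shell and the picture viewer there is one more tool, called after ">>>" as name(argument=value, ...), one argument or row to a line, values as JSON. drive_tool: Moves the arm, as the interface text tells. Its arguments: {"type":"object","properties":{"steps":{"type":"array"},"force":{"type":"number"}},"required":["steps"]}

```bash
mkdir -p pics; cat > h.py <<'E'
import numpy as np, cv2
from station import ctrl
def cap(n):
    im=ctrl.get_image(n); np.savez(f'{n}.npz',**{k:np.asarray(v) for k,v in im.items()}); return im
def load(n): return dict(np.load(f'{n}.npz'))
def save(im,f): cv2.imwrite(f'pics/{f}.png',im['color'][:,:,::-1])
def rays(im,uv):
    uv=np.atleast_2d(np.asarray(uv,float)); d=(uv-[float(im['cx']),float(im['cy'])])/[float(im['fx']),float(im['fy'])]
    k=float(im['k1']); s=d.copy()
    for _ in range(20): s=d/(1+k*(s**2).sum(1,keepdims=True))
    R,t=np.array(im['R']),np.array(im['t']); return -R.T@t,np.c_[s,np.ones(len(s))]@R
def onplane(im,uv,z):
    c,r=rays(im,uv); return c+r*((z-c[2])/r[:,2:])
def depthpt(im,uv):
    c,r=rays(im,uv); uv=np.atleast_2d(uv).astype(int); return c+r*im['depth'][uv[:,1],uv[:,0]][:,None]
def proj(im,X):
    p=np.atleast_2d(X)@np.array(im['R']).T+im['t']; s=p[:,:2]/p[:,2:]; s=s*(1+float(im['k1'])*(s**2).sum(1,keepdims=True))
    return s*[float(im['fx']),float(im['fy'])]+[float(im['cx']),float(im['cy'])]
E
python3 - <<'E'
from h import *
print({k:v for k,v in ctrl.get_obs().items()},ctrl.grip_point_offset)
a=cap('top');b=cap('scene');save(a,'top1');save(b,'scene1')
for i in(a,b): print(i['R'],i['t'],i['fx'],i['k1'])
E
```

```text
{'t': 0.0, 'q': array([-1.27996389e+00,  5.33974436e-02,  1.61430237e+00, -8.61399177e-06,
        1.47598257e+00, -1.18990245e-01]), 'dq': array([ 3.41137073e-04,  5.72257891e-06,  3.61573564e-04, -1.74360765e-03,
       -1.17769342e-03, -4.57122042e-04]), 'effort': array([ 1.63628611e-03, -3.93694961e+01, -3.70170772e+01, -2.06669046e-05,
        7.14053720e-03,  4.83398452e-06]), 'tool_pos': array([ 0.24885319, -0.57264252,  0.23003285]), 'tool_rot': array([-3.07382947e+00, -6.38830154e-01,  2.94916093e-04]), 'contact_force': array([ 0.73257941,  0.08658976, -0.40907785]), 'wrist_torque': array([-0.04477607, -0.02456151, -0.02120192]), 'grip_force': 0.0, 'opening': 0.0856463468243581} 0.0187
[[ 0.02293749 -0.99948039  0.02264535]
 [-0.99169934 -0.02561375 -0.12600141]
 [ 0.12651597 -0.01956723 -0.99177156]] [-0.07702332  0.55421181  1.16158246] 352.6701021746928 0.011957661434824279
[[-0.88920713 -0.45679998  0.025386  ]
 [-0.22598895  0.39030986 -0.89251734]
 [ 0.3977935  -0.79936974 -0.45029806]] [0.47321401 0.22244263 0.96125681] 398.2562883803286 -0.014501111765589735
```

View pics/top1.png

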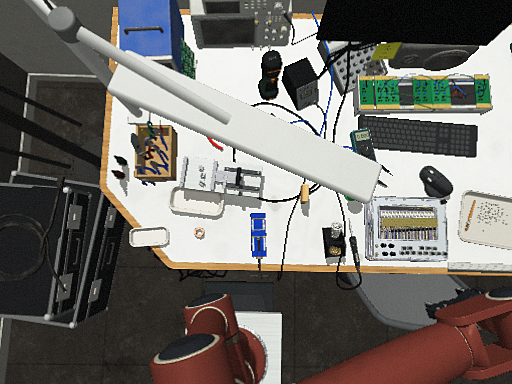

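View pics/scene1.png

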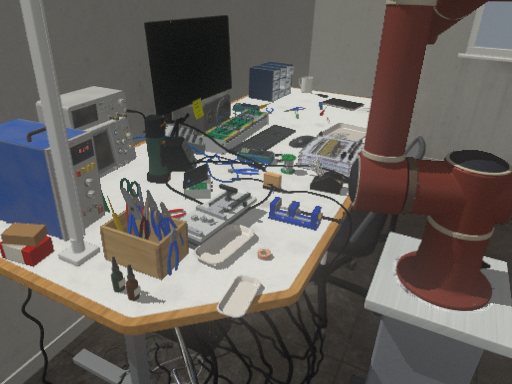

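Top view: clamp at about (222,178), larger tray (197,203), smaller look-alike tray (150,237), tape roll (200,232), blue vise (259,235), and a lamp arm overhead. The scraper candidate is the wooden block at (305,193). Next I'll crop closer.

```bash
python3 - <<'E'
from h import *
a=load('top');b=load('scene')
A=cv2.resize(a['color'][145:265,165:335],None,fx=4.7,fy=4.7,interpolation=cv2.INTER_CUBIC)[:,:,::-1]
B=cv2.resize(b['color'][165:265,170:310],None,fx=5.7,fy=5.7,interpolation=cv2.INTER_CUBIC)[:,:,::-1]
cv2.imwrite('pics/a2.png',A);cv2.imwrite('pics/b2.png',B);print(A.shape,B.shape)
uv=[(305,193),(300,170),(250,140),(200,110),(360,185),(200,172),(240,180),(197,203),(150,237),(259,235),(265,70),(340,240),(350,200)]
print(np.c_[uv,depthpt(a,uv).round(3)])
E
```

```text
(564, 799, 3) (570, 798, 3)
[[ 3.05e+02  1.93e+02  5.52e-01 -2.26e-01  6.10e-02]
 [ 3.00e+02  1.70e+02  5.14e-01 -1.22e-01  6.58e-01]
 [ 2.50e+02  1.40e+02  5.57e-01 -3.90e-02  6.75e-01]
 [ 2.00e+02  1.10e+02  5.98e-01  4.00e-02  6.92e-01]
 [ 3.60e+02  1.85e+02  4.94e-01 -2.25e-01  6.42e-01]
 [ 2.00e+02  1.72e+02  6.17e-01  1.29e-01  4.00e-02]
 [ 2.40e+02  1.80e+02  5.90e-01 -8.00e-03  5.60e-02]
 [ 1.97e+02  2.03e+02  5.15e-01  1.41e-01 -1.00e-03]
 [ 1.50e+02  2.37e+02  3.94e-01  2.97e-01 -6.00e-03]
 [ 2.59e+02  2.35e+02  4.09e-01 -7.60e-02  4.50e-02]
 [ 2.65e+02  7.00e+01  9.08e-01 -7.80e-02  2.04e-01]
 [ 3.40e+02  2.40e+02  3.99e-01 -3.44e-01  5.00e-02]
 [ 3.50e+02  2.00e+02  5.38e-01 -3.92e-01  4.00e-03]]
```

View pics/a2.png

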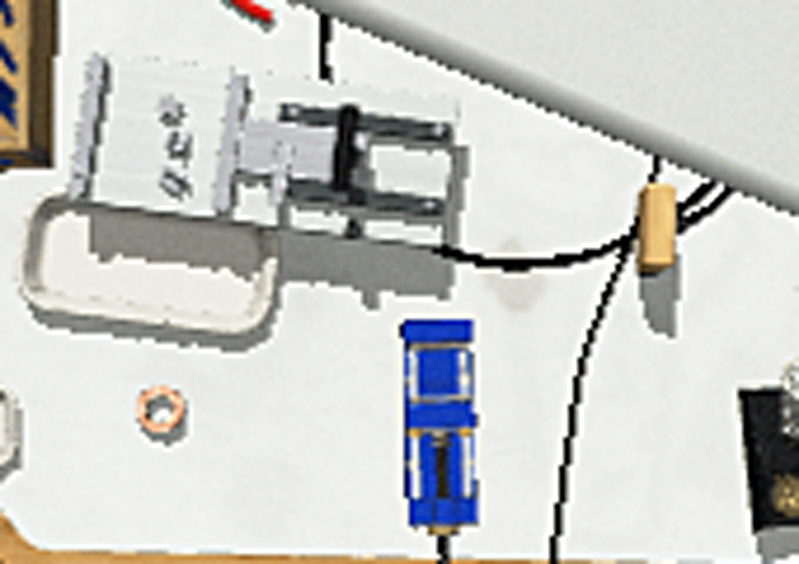

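View pics/b2.png

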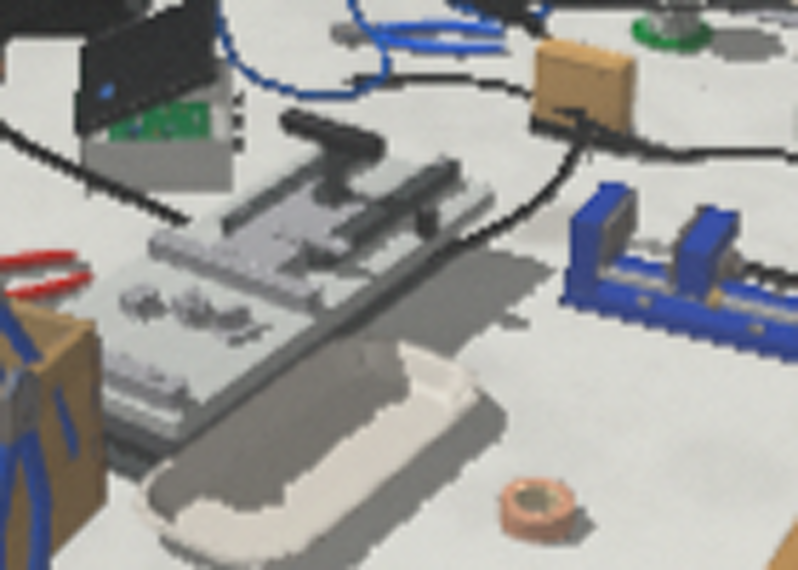

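Crops: the fixed jaw is at a2 (90,128), the sliding jaw (232,142), and the offcuts (170,105), (180,150), (175,185). The black crossbar is at (348,150), the mark clip (352,230), and the pointer about (283,215). Candidates I could confuse:
- **Scraper:** the wooden block at top px (305,193) over black rubber, against the wooden tool box at (155,150). I choose (305,193).
- **Tray:** (197,203), which is large and tucked under the plate, against the small one at (150,237). I choose (197,203).
- **Clamp:** grey at (222,178), against the blue vise at (259,235). I choose the grey one.

The close crop confirms these three choices.

```bash
python3 - <<'E'
from h import *
a=load('top');b=load('scene')
hsv=cv2.cvtColor(a['color'],cv2.COLOR_RGB2HSV)
m=cv2.inRange(hsv,(10,60,120),(28,255,255)); m[:175]=0;m[:,:290]=0;m[215:]=0;m[:,325:]=0
c=max(cv2.findContours(m,0,2)[0],key=cv2.contourArea).reshape(-1,2)
P=onplane(a,c,.06)[:,:2]; print('scraper',cv2.minAreaRect((P*1000).astype(np.float32)))
f=lambda p:np.array(p)/4.7+[165,145]-.4
J=onplane(a,f([(97,58),(80,198),(238,72),(225,212)]),.057);print(J.round(4))
ex=(J[0]+J[1]-J[2]-J[3])[:2];ey=(J[1]+J[3]-J[0]-J[2])[:2]
print('ang x',np.degrees(np.arctan2(ex[1],ex[0])),'y',np.degrees(np.arctan2(ey[1],ey[0])),np.hypot(*ex)/2,np.hypot(*ey)/2)
print('seatctr',J.mean(0))
print('bar',onplane(a,f([(350,108),(345,188)]),.099))
print('chips',onplane(a,f([(170,105),(180,150),(175,185)]),.055))
g=lambda p:np.array(p)/5.7+[170,165]
print('spool, cutter, block, vise',depthpt(b,g([(670,20),(670,35),(440,40),(350,35),(585,80),(650,220)])).round(3))
w=cap('wrist');save(w,'w1');print('wristcam in world',-w['R'].T@w['t'],w['R'][2],w['fx'])
E
```

```text
scraper ((553.5198974609375, -222.28656005859375), (57.360107421875, 26.785696029663086), 0.25299009680747986)
[[0.6638 0.1782 0.057 ]
 [0.5625 0.1853 0.057 ]
 [0.6564 0.0774 0.057 ]
 [0.5552 0.0827 0.057 ]]
ang x 85.87146876077671 y 176.46756179701637 0.10196416602615654 0.10144474138044844
seatctr [0.60949499 0.13089815 0.057     ]
bar [[ 0.62425467 -0.00477493  0.099     ]
 [ 0.56847388 -0.00297187  0.099     ]]
chips [[0.63149365 0.12507674 0.055     ]
 [0.59913353 0.11660288 0.055     ]
 [0.57387119 0.11908512 0.055     ]]
spool, cutter, block, vise [[ 0.562 -0.386  0.017]
 [ 0.56  -0.383  0.007]
 [ 0.694 -0.314  0.   ]
 [ 0.741 -0.276  0.008]
 [ 0.551 -0.221  0.044]
 [ 0.481 -0.16  -0.001]]
wristcam in world [ 0.32584035 -0.54005257  0.37263159] [-0.29506603 -0.12590494 -0.94714518] 318.1360260913663
```

>>> drive_tool(
  steps=[
    {"translation": [0.873,-0.417,0],"angular": [0,0,0],"gripper": 0.8},
    {"translation": [0.873,-0.417,0],"angular": [0,0,0],"gripper": 0.8},
    {"translation": [0.873,-0.417,0],"angular": [0,0,0],"gripper": 0.8},
    {"translation": [0.873,-0.417,0],"angular": [0,0,0],"gripper": 0.8},
    {"translation": [0.873,-0.417,0],"angular": [0,0,0],"gripper": 0.8},
    {"translation": [0.873,-0.417,0],"angular": [0,0,0],"gripper": 0.8},
    {"translation": [0.873,-0.417,0],"angular": [0,0,0],"gripper": 0.8},
    {"translation": [0.873,-0.417,0],"angular": [0,0,0],"gripper": 0.8},
  ],
)

```text
t: 1.15
tool_pos: [0.4526, -0.3384, 0.2309]
tool_rot: [-3.076, -0.639, 0.0]
contact_force: [-0.3, -1.0, -0.0]
opening: 0.0685
grip_force: 0.0
```

>>> drive_tool(
  steps=[
    {"translation": [0.873,-0.417,0],"angular": [0,0,0],"gripper": 0.8},
    {"translation": [0.873,-0.417,0],"angular": [0,0,0],"gripper": 0.8},
    {"translation": [0.873,-0.417,0],"angular": [0,0,0],"gripper": 0.8},
    {"translation": [0.873,-0.417,0],"angular": [0,0,0],"gripper": 0.8},
    {"translation": [0,0,0],"angular": [0,0,0.98],"gripper": 0.8},
    {"translation": [0,0,0],"angular": [0,0,0.98],"gripper": 0.8},
    {"translation": [0,0,0],"angular": [0,0,0.98],"gripper": 0.8},
    {"translation": [0,0,0],"angular": [0,0,0],"gripper": 0.8},
  ],
)

```text
t: 2.15
tool_pos: [0.5534, -0.2225, 0.2308]
tool_rot: [-3.141, -0.001, 0.001]
contact_force: [0.2, 0.3, -0.1]
opening: 0.0683
grip_force: 0.0
```

```bash
cat >> h.py <<'E'
from scipy.spatial.transform import Rotation as Ro
def st():
    o=ctrl.get_obs(); R=Ro.from_rotvec(o['tool_rot']).as_matrix()
    print('t',round(o['t'],2),'pos',o['tool_pos'].round(4),'xaxis yaw',np.degrees(np.arctan2(R[1,0],R[0,0])).round(2),'zax',R[:,2].round(4),'F',o['contact_force'].round(1),'open',round(o['opening'],4),'grip',round(o['grip_force'],1),'q',o['q'].round(2)); return o,R
def rowsto(p,yaw=None):
    "total translation units in current tool axes, and rotation units about tool axes to vertical+yaw(deg)"
    o,R=st(); print('units',(R.T@(np.array(p)-o['tool_pos'])/.04).round(3))
    if yaw is not None:
        c,s=np.cos(np.radians(yaw)),np.sin(np.radians(yaw)); T=np.array([[c,s,0],[s,-c,0],[0,0,-1]])
        print('ang units',(np.degrees(Ro.from_matrix(R.T@T).as_rotvec())/8).round(3))
E
python3 - <<'E'
from h import *
rowsto([.5535,-.222,.025],0)
w=cap('wrist');save(w,'w2')
E
```

```text
t 2.15 pos [ 0.5534 -0.2225  0.2308] xaxis yaw 0.05 zax [-7.e-04  4.e-04 -1.e+00] F [ 0.2  0.3 -0.1] open 0.0683 grip 0.0 q [-0.51 -0.01  1.68 -0.    1.48  1.06]
units [ 5.000e-03 -1.100e-02  5.146e+00]
ang units [-0.003  0.005  0.007]
```

View pics/w2.png

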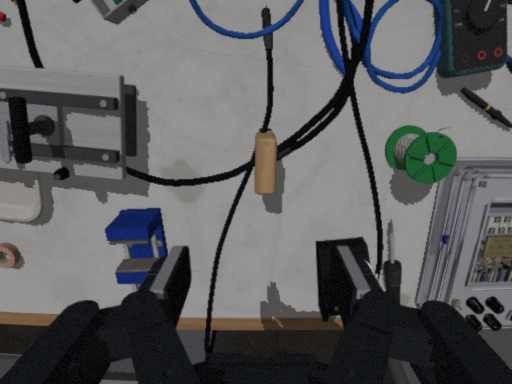

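The wrist view shows the block at (265,163), well clear of spool (422,155) and vise (140,240). The clamp end is at left (60,125).

```bash
python3 - <<'E'
from h import *
w=load('wrist')
vv,uu=np.mgrid[120:205,240:295]; uv=np.c_[uu.ravel(),vv.ravel()]
P=depthpt(w,uv); k=P[:,2]>.052; print(k.sum(),np.median(P[k],0))
print(cv2.minAreaRect((P[k][:,:2]*1000).astype(np.float32)))
c=np.array(uv[k]);print(c.min(0),c.max(0))
E
```

```text
1223 [ 0.55792105 -0.22765023  0.05951016]
((581.494140625, -228.0937957763672), (21.993356704711914, 111.38414001464844), 89.07073974609375)
[241 120] [292 199]
```

```bash
python3 - <<'E'
from h import *
w=load('wrist')
m=cv2.inRange(cv2.cvtColor(w['color'],cv2.COLOR_RGB2HSV),(8,70,90),(28,255,255)); m[:115]=0;m[205:]=0;m[:,:240]=0;m[:,295:]=0
n,l,s,_=cv2.connectedComponentsWithStats(m); i=1+s[1:,4].argmax(); v,u=np.where(l==i)
P=depthpt(w,np.c_[u,v]);P=P[np.abs(P[:,2]-.06)<.008]
print(s[i],len(P),np.percentile(P,[1,50,99],axis=0).round(4)); print(cv2.minAreaRect((P[:,:2]*1000).astype(np.float32)))
E
```

```text
[ 255  132   22   62 1209] 1127 [[ 0.5278 -0.2378  0.0538]
 [ 0.5579 -0.2277  0.0596]
 [ 0.585  -0.2175  0.0614]]
((556.30517578125, -227.8584747314453), (20.795448303222656, 58.107322692871094), 88.98590850830078)
```

>>> drive_tool(
  steps=[
    {"translation": [0.077,0.13,0.5],"angular": [0,0,0],"gripper": 0.8},
    {"translation": [0,0,0.9],"angular": [0,0,0],"gripper": 0.8},
    {"translation": [0,0,0.9],"angular": [0,0,0],"gripper": 0.8},
    {"translation": [0,0,0.9],"angular": [0,0,0],"gripper": 0.8},
    {"translation": [0,0,0.8],"angular": [0,0,0],"gripper": 0.8},
    {"translation": [0,0,0.7],"angular": [0,0,0],"gripper": 0.8},
    {"translation": [0,0,0.44],"angular": [0,0,0],"gripper": 0.8},
    {"translation": [0,0,0],"angular": [0,0,0],"gripper": 0.1},
  ],
  force=50,
)

```text
t: 3.2
tool_pos: [0.5552, -0.2272, 0.0234]
tool_rot: [-3.14, 0.001, 0.006]
contact_force: [-0.5, 0.3, -0.5]
opening: 0.0519
grip_force: 0.0
```

>>> drive_tool(
  steps=[
    {"translation": [0,0,0],"angular": [0,0,0],"gripper": 0.1},
    {"translation": [0,0,0],"angular": [0,0,0],"gripper": 0.1},
    {"translation": [0,0,0],"angular": [0,0,0],"gripper": 0.1},
    {"translation": [0,0,0],"angular": [0,0,0],"gripper": 0.1},
    {"translation": [0,0,0],"angular": [0,0,0],"gripper": 0.1},
  ],
)

```text
t: 3.82
tool_pos: [0.5578, -0.2286, 0.0274]
tool_rot: [3.14, -0.001, 0.004]
contact_force: [0.1, 0.3, 6.4]
opening: 0.0209
grip_force: 49.7
```

>>> drive_tool(
  steps=[
    {"translation": [0,0,-0.3],"angular": [0,0,0],"gripper": 0.1},
    {"translation": [0,0,-0.8],"angular": [0,0,0],"gripper": 0.1},
    {"translation": [0,0,-1],"angular": [0,0,0],"gripper": 0.1},
    {"translation": [0,0,-1],"angular": [0,0,0],"gripper": 0.1},
    {"translation": [0,-0.6,-1],"angular": [0,0,0],"gripper": 0.1},
    {"translation": [-0.1,-0.8,-0.9],"angular": [0,0,0],"gripper": 0.1},
    {"translation": [-0.2,-0.9,0],"angular": [0,0,0],"gripper": 0.1},
    {"translation": [-0.2,-0.9,0],"angular": [0,0,0],"gripper": 0.1},
  ],
)

```text
t: 4.82
tool_pos: [0.5361, -0.0987, 0.2262]
tool_rot: [-3.141, 0.002, -0.0]
contact_force: [1.0, 0.1, -2.7]
opening: 0.021
grip_force: 49.2
```

>>> drive_tool(
  steps=[
    {"translation": [-0.2,-0.9,0],"angular": [0,0,0],"gripper": 0.1},
    {"translation": [-0.2,-0.9,0],"angular": [0,0,0],"gripper": 0.1},
    {"translation": [-0.2,-0.9,0],"angular": [0,0,0],"gripper": 0.1},
    {"translation": [-0.2,-0.8,0],"angular": [0,0,0],"gripper": 0.1},
    {"translation": [-0.15,-0.5,0],"angular": [0,0,0],"gripper": 0.1},
    {"translation": [0,0,0],"angular": [0,0,0],"gripper": 0.1},
    {"translation": [0,0,0],"angular": [0,0,0],"gripper": 0.1},
  ],
)

```text
t: 5.7
tool_pos: [0.4987, 0.0598, 0.2255]
tool_rot: [3.141, -0.001, -0.001]
contact_force: [0.1, -0.4, -1.2]
opening: 0.0216
grip_force: 49.2
```

```bash
python3 - <<'E'
from h import *
st(); w=cap('wrist');cv2.imwrite('pics/w3.png',cv2.resize(w['color'],(800,600),interpolation=cv2.INTER_CUBIC)[:,:,::-1])
E
```

```text
t 5.7 pos [0.4987 0.0598 0.2255] xaxis yaw -0.05 zax [-5.e-04 -4.e-04 -1.e+00] F [ 0.1 -0.4 -1.2] open 0.0216 grip 49.2 q [-0.03 -0.24  1.9  -0.    1.49  1.54]
```

View pics/w3.png

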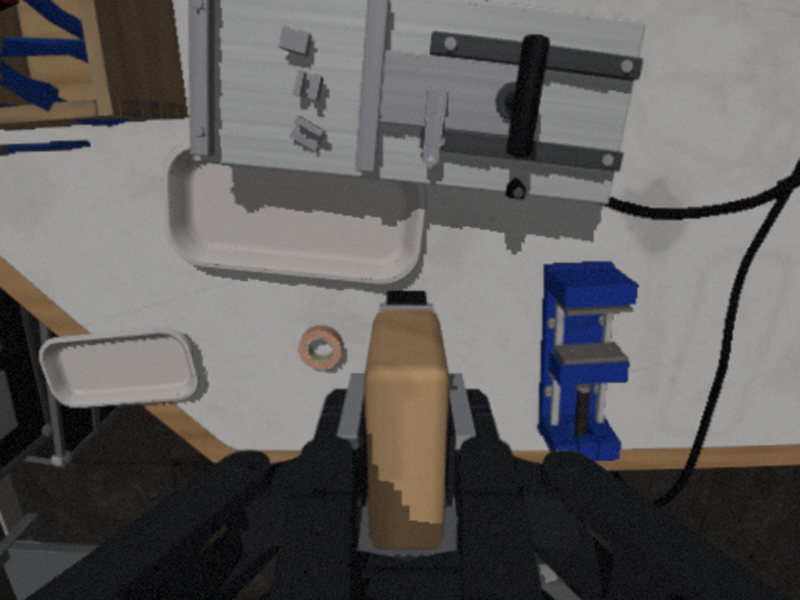

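Picture w3: block is held straight at (405,420). The sliding jaw's near end is at (366,170), the fixed jaw's at (202,158), the pointer tip at (430,162), the mark clip at (515,187), the bar (528,95), and plate right corners (613,203) and (643,22). Offcuts lie at (295,40), (308,85) and (308,133).

```bash
python3 - <<'E'
from h import *
w=load('wrist'); s=lambda p:(np.array(p,float)+.5)*.64-.5
C=onplane(w,s([(613,203),(643,22)]),.045)
J=onplane(w,s([(202,158),(366,170)]),.057)
X=np.vstack([C,J])[:,:2]; M=np.array([[-150,55],[-150,-55],[111,50],[9,50]])/1e3
A=M-M.mean(0);B=X-X.mean(0); th=np.arctan2((A[:,0]*B[:,1]-A[:,1]*B[:,0]).sum(),(A*B).sum())
R=np.array([[np.cos(th),-np.sin(th)],[np.sin(th),np.cos(th)]]); o=X.mean(0)-R@M.mean(0)
print('origin',o,'th',np.degrees(th),'resid mm',((X-(M@R.T+o))*1000).round(1).tolist())
print('seat',R@[.06,0]+o)
f=lambda uv,z:((onplane(w,s(uv),z)[:,:2]-o)@R*1000).round(1)
print('pointer/mark',f([(430,162)],.058),f([(515,180),(515,192)],.059),'mark foot',f([(515,195)],.05))
print('bar',f([(535,38),(521,153)],.099)); print('chips',f([(295,40),(308,85),(308,133)],.055))
print('tray corners',f([(168,148),(425,180),(190,268),(405,280)],.017))
print('block foot front (404,298)',onplane(w,s([(388,298),(425,298)]),.2).round(4))
uv=np.array([[u,v] for v in range(318,352,3) for u in range(384,432,4)])
P=depthpt(w,s(uv));print('front',P[::24].round(4))
np.savez('clamp.npz',o=o,R=R)
E
```

```text
origin [0.60672574 0.07052299] th 84.67373209336434 resid mm [[0.0, -1.6], [-1.5, 2.6], [0.0, -1.1], [1.5, 0.0]]
seat [0.61229537 0.13026392]
pointer/mark [[-29.1  40.2]] [[-82.   45.8]
 [-83.1  53. ]] mark foot [[-85.4  55.7]]
bar [[-72.4 -26.9]
 [-74.   28.7]]
chips [[ 55.3 -21.1]
 [ 46.8   2.8]
 [ 45.7  30. ]]
tray corners [[149.4  48.4]
 [-29.1  54.9]
 [137.3 133.4]
 [-21.9 128.1]]
block foot front (404,298) [[0.5254 0.0662 0.2   ]
 [0.5254 0.053  0.2   ]]
front [[0.5257 0.0667 0.2206]
 [0.5262 0.0665 0.2271]
 [0.526  0.0663 0.2314]
 [0.5261 0.0661 0.2361]
 [0.5259 0.0659 0.2398]
 [0.5257 0.0658 0.2435]]
```

```bash
python3 - <<'E'
from h import *
for n in('top','scene'):
    a=load(n); vv,uu=np.mgrid[0:384,0:512]; uv=np.c_[uu.ravel(),vv.ravel()]; uv=uv[a['depth'].ravel()>0]
    P=depthpt(a,uv)
    for y0 in np.arange(.18,.36,.02):
        k=(P[:,0]>.5)&(P[:,0]<.76)&(P[:,1]>y0)&(P[:,1]<y0+.02)&(P[:,2]<.4)&(P[:,2]>.06)
        if k.sum(): print(n,y0.round(2),k.sum(),'zmax',np.percentile(P[k,2],98).round(3),'x',P[k,0].min().round(2),P[k,0].max().round(2))
w=load('wrist');o,R=st();c=-w['R'].T@w['t'];print('cam in tool',R.T@(c-o['tool_pos']))
rowsto([.6567,.1255,.15],85)
E
```

```text
top 0.18 4 zmax 0.062 x 0.58 0.65
top 0.2 152 zmax 0.101 x 0.59 0.76
top 0.22 190 zmax 0.107 x 0.59 0.76
top 0.24 321 zmax 0.191 x 0.59 0.76
top 0.26 221 zmax 0.201 x 0.57 0.76
top 0.28 230 zmax 0.179 x 0.57 0.76
top 0.3 294 zmax 0.205 x 0.57 0.76
top 0.32 174 zmax 0.101 x 0.59 0.76
scene 0.18 1 zmax 0.06 x 0.58 0.58
scene 0.2 48 zmax 0.1 x 0.59 0.71
scene 0.22 197 zmax 0.104 x 0.59 0.75
scene 0.24 666 zmax 0.178 x 0.59 0.76
scene 0.26 412 zmax 0.202 x 0.58 0.76
scene 0.28 556 zmax 0.18 x 0.57 0.76
scene 0.3 714 zmax 0.202 x 0.57 0.76
scene 0.32 963 zmax 0.1 x 0.59 0.76
t 5.75 pos [0.4988 0.0595 0.2256] xaxis yaw -0.08 zax [-4.e-04 -3.e-04 -1.e+00] F [ 0.3 -0.2 -1.4] open 0.0215 grip 49.2 q [-0.03 -0.24  1.9  -0.    1.49  1.54]
cam in tool [ 0.08363655 -0.00021879 -0.1423588 ]
t 5.75 pos [0.4988 0.0595 0.2256] xaxis yaw -0.08 zax [-4.e-04 -3.e-04 -1.e+00] F [ 0.3 -0.2 -1.4] open 0.0215 grip 49.2 q [-0.03 -0.24  1.9  -0.    1.49  1.54]
units [ 3.946 -1.655  1.887]
ang units [-0.0000e+00  4.0000e-03 -1.0634e+01]
```

>>> drive_tool(
  steps=[
    {"translation": [0.65,-0.3,0],"angular": [0,0,0],"gripper": 0.1},
    {"translation": [0.9,-0.35,0],"angular": [0,0,0],"gripper": 0.1},
    {"translation": [0.9,-0.35,0],"angular": [0,0,0],"gripper": 0.1},
    {"translation": [0.9,-0.35,0],"angular": [0,0,0],"gripper": 0.1},
    {"translation": [0.6,-0.3,0],"angular": [0,0,0],"gripper": 0.1},
    {"translation": [0,0,0],"angular": [0,0,-0.967],"gripper": 0.1},
    {"translation": [0,0,0],"angular": [0,0,-0.967],"gripper": 0.1},
    {"translation": [0,0,0],"angular": [0,0,-0.967],"gripper": 0.1},
  ],
)

```text
t: 6.75
tool_pos: [0.6573, 0.1249, 0.2251]
tool_rot: [3.077, 0.635, -0.002]
contact_force: [0.0, 0.6, -1.6]
opening: 0.0213
grip_force: 49.4
```

>>> drive_tool(
  steps=[
    {"translation": [0,0,0.2],"angular": [0,0,-0.967],"gripper": 0.1},
    {"translation": [0,0,0.2],"angular": [0,0,-0.967],"gripper": 0.1},
    {"translation": [0,0,0.2],"angular": [0,0,-0.967],"gripper": 0.1},
    {"translation": [0,0,0.2],"angular": [0,0,-0.967],"gripper": 0.1},
    {"translation": [0,0,0.2],"angular": [0,0,-0.967],"gripper": 0.1},
    {"translation": [0,0,0.2],"angular": [0,0,-0.967],"gripper": 0.1},
    {"translation": [0,0,0.2],"angular": [0,0,-0.967],"gripper": 0.1},
    {"translation": [0,0,0.2],"angular": [0,0,-0.967],"gripper": 0.1},
  ],
)

```text
t: 7.75
tool_pos: [0.6572, 0.1248, 0.161]
tool_rot: [-2.312, -2.127, 0.001]
contact_force: [0.5, 0.8, -2.1]
opening: 0.0212
grip_force: 49.4
```

```bash
python3 - <<'E'
from h import *
rowsto([.6567,.1255,.0735],85)
w=cap('wrist');cv2.imwrite('pics/w4.png',cv2.resize(w['color'],(800,600),interpolation=cv2.INTER_CUBIC)[:,:,::-1])
E
```

```text
t 7.75 pos [0.6572 0.1248 0.161 ] xaxis yaw 85.22 zax [-7.e-04 -3.e-04 -1.e+00] F [ 0.5  0.8 -2.1] open 0.0212 grip 49.4 q [ 0.08  0.2   1.57 -0.    1.37  0.16]
units [ 0.018 -0.012  2.188]
ang units [-0.005  0.002  0.028]
```

View pics/w4.png

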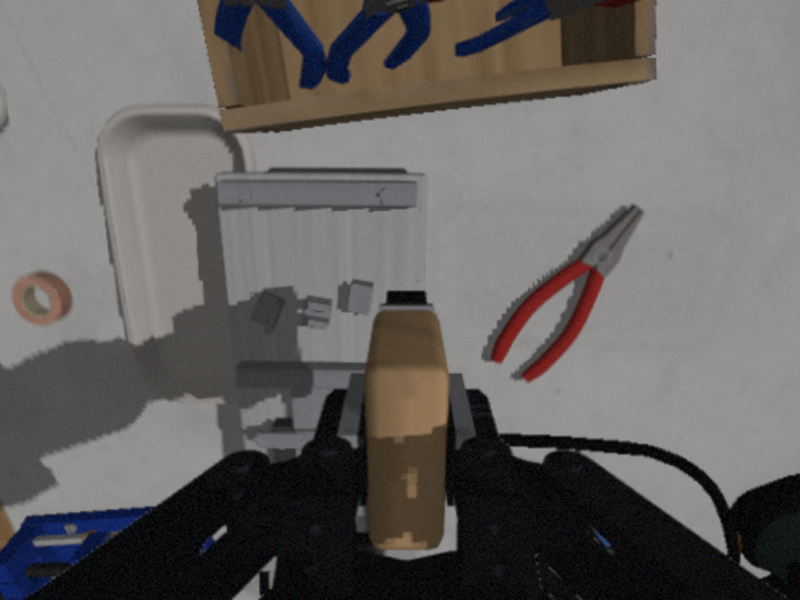

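Block stands behind the offcuts, with chips at (268,310), (317,312) and (357,297), the fixed jaw at (318,190) and the sliding jaw at (300,375).

```bash
python3 - <<'E'
from h import *
w=load('wrist'); s=lambda p:(np.array(p,float)+.5)*.64-.5
o,R=st()
f=lambda uv,z:(((onplane(w,s(uv),z)-o['tool_pos'])@R)*1000).round(1)
print('fixed jaw outer/inner top edge',f([(222,180),(414,180),(222,206),(414,206)],.057))
print('slide jaw inner top',f([(240,363),(340,361)],.057),'plate edges',f([(225,250),(426,250)],.045))
print('chips',f([(268,310),(317,312),(357,297)],.052),'blockfoot front',f([(388,293),(428,293)],.134))
E
```

```text
t 7.8 pos [0.6565 0.1248 0.1596] xaxis yaw 85.38 zax [-2.8e-03 -4.0e-04 -1.0e+00] F [ 0.2 -0.3 -3. ] open 0.0212 grip 49.3 q [ 0.08  0.2   1.57 -0.    1.37  0.16]
fixed jaw outer/inner top edge [[ 60.6 -88.1 102.8]
 [ 59.9   6.  102.5]
 [ 47.9 -89.6 102.8]
 [ 47.2   6.  102.5]]
slide jaw inner top [[-38.4 -89.9 102.8]
 [-37.1 -34.4 102.7]] plate edges [[ 22.6 -95.1 114.8]
 [ 22.2  12.6 114.5]]
chips [[ -9.1 -72.8 107.8]
 [-10.3 -46.2 107.7]
 [ -1.8 -24.2 107.6]] blockfoot front [[27.3 -4.6 25.6]
 [27.3  9.8 25.5]]
```

>>> drive_tool(
  steps=[
    {"translation": [0.2,0,0],"angular": [0,0,0],"gripper": 0.1},
    {"translation": [0,0,0.6],"angular": [0,0,0],"gripper": 0.1},
    {"translation": [0,0,0.6],"angular": [0,0,0],"gripper": 0.1},
    {"translation": [0,0,0.5],"angular": [0,0,0],"gripper": 0.1},
    {"translation": [0,0,0.3],"angular": [0,0,0],"gripper": 0.1},
    {"translation": [0,0,0.15],"angular": [0,0,0],"gripper": 0.1},
    {"translation": [0,0,0],"angular": [0,0,0],"gripper": 0.1},
    {"translation": [0,0,0],"angular": [0,0,0],"gripper": 0.1},
  ],
)

```text
t: 8.8
tool_pos: [0.6583, 0.1341, 0.0768]
tool_rot: [2.315, 2.123, 0.002]
contact_force: [1.0, -0.3, -1.6]
opening: 0.0215
grip_force: 49.3
```

```bash
python3 - <<'E'
from h import *
o,R=st(); w=cap('wrist'); cv2.imwrite('pics/w5.png',cv2.resize(w['color'],(800,600),interpolation=cv2.INTER_CUBIC)[:,:,::-1])
E
```

```text
t 8.8 pos [0.6583 0.1341 0.0768] xaxis yaw 85.05 zax [ 1.7e-03  2.0e-04 -1.0e+00] F [ 1.  -0.3 -1.6] open 0.0215 grip 49.3 q [0.09 0.29 1.61 0.   1.24 0.18]
```

View pics/w5.png

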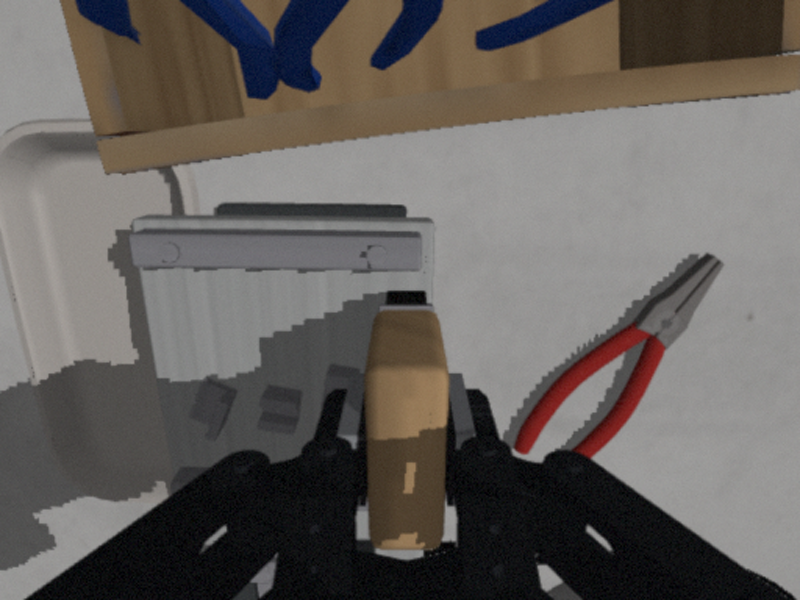

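Blade is behind the chips (340,385), (280,405), (215,405), between the jaws. I'll lower gently to find contact.

>>> drive_tool(
  steps=[
    {"translation": [0,0,0.05],"angular": [0,0,0],"gripper": 0.1},
    {"translation": [0,0,0],"angular": [0,0,0],"gripper": 0.1},
  ],
)

```text
t: 9.1
tool_pos: [0.6576, 0.134, 0.0738]
tool_rot: [2.315, 2.124, 0.0]
contact_force: [-0.3, -0.5, -1.3]
opening: 0.0217
grip_force: 49.3
```

>>> drive_tool(
  steps=[
    {"translation": [0,0,0.04],"angular": [0,0,0],"gripper": 0.1},
    {"translation": [0,0,0],"angular": [0,0,0],"gripper": 0.1},
  ],
)

```text
t: 9.35
tool_pos: [0.6579, 0.134, 0.0725]
tool_rot: [2.315, 2.123, 0.001]
contact_force: [-0.0, -0.9, -0.4]
opening: 0.0212
grip_force: 49.5
```

>>> drive_tool(
  steps=[
    {"translation": [0,0,0.03],"angular": [0,0,0],"gripper": 0.1},
    {"translation": [0,0,0],"angular": [0,0,0],"gripper": 0.1},
  ],
)

```text
t: 9.6
tool_pos: [0.658, 0.134, 0.0724]
tool_rot: [2.315, 2.123, 0.001]
contact_force: [-2.5, -0.6, 4.6]
opening: 0.021
grip_force: 50.3
```

>>> drive_tool(
  steps=[
    {"translation": [0,-0.15,-0.01],"angular": [0,0,0],"gripper": 0.1},
    {"translation": [0,-0.22,0],"angular": [0,0,0],"gripper": 0.1},
    {"translation": [0,-0.22,0],"angular": [0,0,0],"gripper": 0.1},
    {"translation": [0,-0.22,0],"angular": [0,0,0],"gripper": 0.1},
    {"translation": [0,-0.22,0],"angular": [0,0,0],"gripper": 0.1},
    {"translation": [0,-0.22,0],"angular": [0,0,0],"gripper": 0.1},
    {"translation": [0,-0.22,0],"angular": [0,0,0],"gripper": 0.1},
  ],
)

```text
t: 10.48
tool_pos: [0.5994, 0.1392, 0.0724]
tool_rot: [2.314, 2.123, 0.003]
contact_force: [2.8, -0.4, 5.8]
opening: 0.0214
grip_force: 50.3
```

>>> drive_tool(
  steps=[
    {"translation": [0,-0.22,0],"angular": [0,0,0],"gripper": 0.1},
    {"translation": [0,-0.22,0],"angular": [0,0,0],"gripper": 0.1},
    {"translation": [0,-0.22,0],"angular": [0,0,0],"gripper": 0.1},
    {"translation": [0,-0.22,0],"angular": [0,0,0],"gripper": 0.1},
    {"translation": [0,-0.22,0],"angular": [0,0,0],"gripper": 0.1},
    {"translation": [0,-0.1,0],"angular": [0,0,0],"gripper": 0.1},
    {"translation": [0,0,0],"angular": [0,0,0],"gripper": 0.1},
    {"translation": [0,0,0],"angular": [0,0,0],"gripper": 0.1},
  ],
)

```text
t: 11.48
tool_pos: [0.5493, 0.1431, 0.0694]
tool_rot: [-2.313, -2.122, 0.005]
contact_force: [0.3, 0.8, -1.8]
opening: 0.0212
grip_force: 49.3
```

```bash
python3 - <<'E'
from h import *
o,R=st(); w=cap('wrist'); t=cap('scene')
B=cv2.resize(t['color'][165:285,170:310],(560,480),interpolation=cv2.INTER_CUBIC)[:,:,::-1]
A=cv2.resize(w['color'][100:384,:300],(240,227))[:,:,::-1]
o=np.zeros((480,800,3),np.uint8);o[:,:560]=B;o[:227,560:]=A;cv2.imwrite('pics/c6.png',o)
E
```

```text
t 11.47 pos [0.5493 0.1431 0.0694] xaxis yaw 85.06 zax [-4.2e-03 -5.0e-04 -1.0e+00] F [ 0.3  0.8 -1.8] open 0.0212 grip 49.3 q [0.12 0.08 1.87 0.   1.2  0.21]
```

View pics/c6.png

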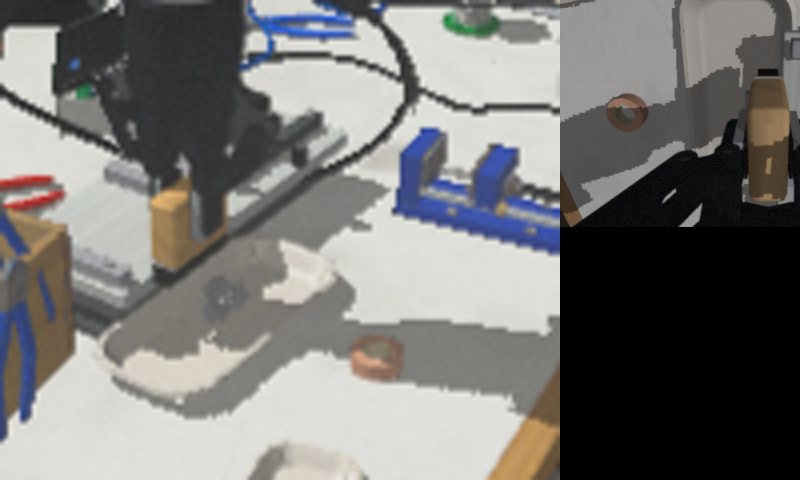

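Scene view: the offcuts lie in the large tray around (222,292) and the block is at plate edge. I'll lift and turn back, then check the seat and tray by depth.

>>> drive_tool(
  steps=[
    {"translation": [0,0,-0.5],"angular": [0,0,0],"gripper": 0.1},
    {"translation": [0,0,-1],"angular": [0,0,0],"gripper": 0.1},
    {"translation": [0,0,-1],"angular": [0,0,0],"gripper": 0.1},
    {"translation": [0,0,-1],"angular": [0,0,0.9],"gripper": 0.1},
    {"translation": [0,0,-0.4],"angular": [0,0,0.97],"gripper": 0.1},
    {"translation": [0,0,0],"angular": [0,0,0.97],"gripper": 0.1},
    {"translation": [0,0,0],"angular": [0,0,0.97],"gripper": 0.1},
    {"translation": [0,0,0],"angular": [0,0,0.97],"gripper": 0.1},
  ],
)

```text
t: 12.58
tool_pos: [0.5514, 0.1432, 0.229]
tool_rot: [2.885, 1.241, 0.002]
contact_force: [-0.3, 0.4, -1.4]
opening: 0.0215
grip_force: 49.3
```

>>> drive_tool(
  steps=[
    {"translation": [0,0,0],"angular": [0,0,0.97],"gripper": 0.1},
    {"translation": [0,0,0],"angular": [0,0,0.97],"gripper": 0.1},
    {"translation": [0,0,0],"angular": [0,0,0.97],"gripper": 0.1},
    {"translation": [0,0,0],"angular": [0,0,0.97],"gripper": 0.1},
    {"translation": [0,0,0],"angular": [0,0,0.97],"gripper": 0.1},
    {"translation": [0,0,0],"angular": [0,0,0.97],"gripper": 0.1},
    {"translation": [-0.8,0,0],"angular": [0,0,0],"gripper": 0.1},
    {"translation": [-0.8,0,0],"angular": [0,0,0],"gripper": 0.1},
  ],
)

```text
t: 13.58
tool_pos: [0.4867, 0.1429, 0.2287]
tool_rot: [-3.141, -0.007, -0.001]
contact_force: [-0.3, 0.8, -1.7]
opening: 0.0212
grip_force: 49.3
```

```bash
python3 - <<'E'
from h import *
rowsto([.5565,-.2277,.22],0)
w=cap('wrist'); d=np.load('clamp.npz')
vv,uu=np.mgrid[0:384,0:512]; uv=np.c_[uu.ravel(),vv.ravel()]; uv=uv[w['depth'].ravel()>0]
P=depthpt(w,uv); C=(P[:,:2]-d['o'])@d['R']*1000
seat=(C[:,0]>22)&(C[:,0]<98)&(abs(C[:,1])<50); print('seat px',seat.sum(),'high',(P[seat,2]>.051).sum(),np.percentile(P[seat,2],[1,50,99]))
tr=(C[:,0]>-20)&(C[:,0]<135)&(C[:,1]>60)&(C[:,1]<120); print('tray',tr.sum(),np.percentile(P[tr,2],[5,50]))
m=np.zeros((384,512),np.uint8); k=tr&(P[:,2]>.0065); m[uv[k][:,1],uv[k][:,0]]=255
n,l,s,c=cv2.connectedComponentsWithStats(m); print([(x.tolist(),q.round().tolist(),((depthpt(w,[q])[:,:2]-d['o'])@d['R']*1000).round().tolist()) for x,q in zip(s[1:],c[1:]) if x[4]>8])
x0,y0=c[1:][s[1:,4]>8].astype(int).min(0)-50 if n>1 else (100,50)
x0,y0=max(x0,0),max(y0,0)
cv2.imwrite('pics/w7.png',cv2.resize(w['color'],(800,600),interpolation=cv2.INTER_CUBIC)[:,:,::-1])
E
```

```text
t 13.57 pos [0.4867 0.1429 0.2287] xaxis yaw 0.24 zax [ 9.e-04  2.e-04 -1.e+00] F [-0.3  0.8 -1.7] open 0.0212 grip 49.3 q [ 0.14 -0.23  1.89  0.    1.49  1.71]
units [1.705 9.271 0.217]
ang units [-0.001 -0.007  0.03 ]
seat px 7396 high 0 [0.04302901 0.0448403  0.0466159 ]
tray 36479 [0.00030614 0.28580212]
[([279, 102, 16, 24, 328], [286.0, 114.0], [[37.0, 72.0]]), ([333, 108, 6, 7, 18], [336.0, 110.0], [[-18.0, 63.0]]), ([263, 111, 15, 12, 161], [270.0, 117.0], [[54.0, 77.0]]), ([322, 147, 10, 15, 64], [328.0, 156.0], [[-18.0, 115.0]]), ([165, 186, 339, 198, 24235], [302.0, 316.0], [[50.0, 108.0]]), ([16, 288, 158, 96, 5079], [104.0, 340.0], [[108.0, 118.0]])]
```

Seat is empty. The tray holds two blobs, 328 and 161 px, which fits two touching chips plus one. Now I'll return the block to its old place.

>>> drive_tool(
  steps=[
    {"translation": [0.1,0.6,0],"angular": [0,0,0],"gripper": 0.1},
    {"translation": [0.2,0.95,0],"angular": [0,0,0],"gripper": 0.1},
    {"translation": [0.2,0.95,0],"angular": [0,0,0],"gripper": 0.1},
    {"translation": [0.2,0.95,0],"angular": [0,0,0],"gripper": 0.1},
    {"translation": [0.2,0.95,0],"angular": [0,0,0],"gripper": 0.1},
    {"translation": [0.2,0.95,0],"angular": [0,0,0],"gripper": 0.1},
    {"translation": [0.2,0.95,0],"angular": [0,0,0],"gripper": 0.1},
    {"translation": [0.2,0.95,0],"angular": [0,0,0],"gripper": 0.1},
  ],
)

```text
t: 14.62
tool_pos: [0.549, -0.1482, 0.2289]
tool_rot: [3.141, 0.007, 0.002]
contact_force: [0.8, 0.3, -2.2]
opening: 0.0213
grip_force: 49.3
```

>>> drive_tool(
  steps=[
    {"translation": [0.1,0.95,0],"angular": [0,0,0],"gripper": 0.1},
    {"translation": [0.1,0.8,0.4],"angular": [0,0,0],"gripper": 0.1},
    {"translation": [0,0.27,0.8],"angular": [0,0,0],"gripper": 0.1},
    {"translation": [0,0,1],"angular": [0,0,0],"gripper": 0.1},
    {"translation": [0,0,1],"angular": [0,0,0],"gripper": 0.1},
    {"translation": [0,0,0.9],"angular": [0,0,0],"gripper": 0.1},
    {"translation": [0,0,0.6],"angular": [0,0,0],"gripper": 0.1},
    {"translation": [0,0,0.15],"angular": [0,0,0],"gripper": 0.1},
  ],
)

```text
t: 15.62
tool_pos: [0.5561, -0.2272, 0.0323]
tool_rot: [-3.14, -0.007, 0.004]
contact_force: [0.3, -0.1, 0.1]
opening: 0.0213
grip_force: 49.5
```

>>> drive_tool(
  steps=[
    {"translation": [0,0,0],"angular": [0,0,0],"gripper": 0.1},
    {"translation": [0,0,0],"angular": [0,0,0],"gripper": 0.1},
  ],
)

```text
t: 15.88
tool_pos: [0.5582, -0.2283, 0.0354]
tool_rot: [3.14, 0.007, 0.004]
contact_force: [0.5, 0.1, -1.5]
opening: 0.0217
grip_force: 49.5
```

>>> drive_tool(
  steps=[
    {"translation": [0,0,0.06],"angular": [0,0,0],"gripper": 0.1},
    {"translation": [0,0,0.06],"angular": [0,0,0],"gripper": 0.1},
    {"translation": [0,0,0],"angular": [0,0,0],"gripper": 0.1},
  ],
)

```text
t: 16.25
tool_pos: [0.5567, -0.2274, 0.0283]
tool_rot: [-3.141, -0.007, 0.001]
contact_force: [0.3, -0.6, -1.0]
opening: 0.0213
grip_force: 49.5
```

>>> drive_tool(
  steps=[
    {"translation": [0,0,0.03],"angular": [0,0,0],"gripper": 0.1},
    {"translation": [0,0,0],"angular": [0,0,0],"gripper": 0.1},
  ],
)

```text
t: 16.5
tool_pos: [0.557, -0.2276, 0.0274]
tool_rot: [3.141, 0.007, 0.0]
contact_force: [0.0, 0.2, -0.5]
opening: 0.0215
grip_force: 49.6
```

>>> drive_tool(
  steps=[
    {"translation": [0,0,0.03],"angular": [0,0,0],"gripper": 0.1},
    {"translation": [0,0,0],"angular": [0,0,0],"gripper": 0.1},
  ],
)

```text
t: 16.75
tool_pos: [0.5572, -0.2277, 0.0274]
tool_rot: [3.141, 0.007, 0.0]
contact_force: [-2.2, 0.4, 5.9]
opening: 0.0213
grip_force: 50.5
```

>>> drive_tool(
  steps=[
    {"translation": [0,0,-0.02],"angular": [0,0,0],"gripper": 0.7},
    {"translation": [0,0,0],"angular": [0,0,0],"gripper": 0.7},
    {"translation": [0,0,0],"angular": [0,0,0],"gripper": 0.7},
    {"translation": [0,0,0],"angular": [0,0,0],"gripper": 0.7},
    {"translation": [0,0,-0.5],"angular": [0,0,0],"gripper": 0.7},
    {"translation": [0,0,-1],"angular": [0,0,0],"gripper": 0.7},
    {"translation": [0,0,-1],"angular": [0,0,0],"gripper": 0.7},
    {"translation": [0,0,-1],"angular": [0,0,0],"gripper": 0.7},
  ],
)

```text
t: 17.75
tool_pos: [0.5571, -0.2277, 0.17]
tool_rot: [3.141, 0.007, 0.003]
contact_force: [-0.2, -0.5, -0.2]
opening: 0.0598
grip_force: 0.0
```

```bash
python3 - <<'E'
from h import *
d=np.load('clamp.npz'); ex=np.array([np.cos(np.radians(85)),np.sin(np.radians(85))])
bar=np.array([.6095,.1305])*0+ (d['o']+d['R']@[-.0732,.001]); print('bar',bar)
rowsto([bar[0],bar[1],.16],-5)
w=cap('wrist')
m=cv2.inRange(cv2.cvtColor(w['color'],cv2.COLOR_RGB2HSV),(8,70,60),(28,255,255))
n,l,s,_=cv2.connectedComponentsWithStats(m)
for i in range(1,n):
    if s[i,4]>200:
        v,u=np.where(l==i);P=depthpt(w,np.c_[u,v]);print(s[i],np.percentile(P,[2,50,98],axis=0).round(3).tolist())
E
```

```text
bar [ 0.59893512 -0.00226813]
t 17.75 pos [ 0.5571 -0.2277  0.17  ] xaxis yaw 0.26 zax [ 0.0017 -0.001  -1.    ] F [-0.2 -0.5 -0.2] open 0.0598 grip 0.0 q [-0.51  0.04  1.73 -0.    1.37  1.05]
units [ 1.07  -5.631  0.246]
ang units [ 0.006 -0.013  0.657]
[ 247  147   26   77 1859] [[0.527, -0.238, 0.029], [0.561, -0.228, 0.059], [0.585, -0.218, 0.061]]
[  0 347  35  13 339] [[0.292, 0.073, -0.001], [0.303, 0.102, -0.0], [0.312, 0.126, 0.002]]
```

>>> drive_tool(
  steps=[
    {"translation": [0.1,-0.6,0],"angular": [0,0,0],"gripper": 0.7},
    {"translation": [0.2,-0.9,0],"angular": [0,0,0],"gripper": 0.7},
    {"translation": [0.2,-0.95,0],"angular": [0,0,0],"gripper": 0.7},
    {"translation": [0.2,-0.95,0],"angular": [0,0,0],"gripper": 0.7},
    {"translation": [0.2,-0.95,0],"angular": [0,0,0],"gripper": 0.7},
    {"translation": [0.15,-0.9,0],"angular": [0,0,0],"gripper": 0.7},
    {"translation": [0.02,-0.38,0],"angular": [0,0,0.657],"gripper": 0.7},
    {"translation": [0,0,0],"angular": [0,0,0],"gripper": 0.7},
  ],
)

```text
t: 18.8
tool_pos: [0.599, -0.0013, 0.1681]
tool_rot: [3.139, -0.132, 0.002]
contact_force: [0.3, -0.2, -0.3]
opening: 0.0598
grip_force: 0.0
```

```bash
python3 - <<'E'
from h import *
rowsto([.599,-.0023,.074],-5)
w=cap('wrist'); vv,uu=np.mgrid[0:384,0:512]; uv=np.c_[uu.ravel(),vv.ravel()]; P=depthpt(w,uv)
g=w['color'].reshape(-1,3).max(1)
k=(P[:,2]>.085)&(P[:,2]<.106)&(P[:,0]>.55)&(P[:,0]<.65)&(abs(P[:,1])<.03)&(g<70); print(k.sum(),np.percentile(P[k],[2,50,98],axis=0).round(4))
print(cv2.minAreaRect((P[k][:,:2]*1000).astype(np.float32)))
E
```

```text
t 18.8 pos [ 0.599  -0.0013  0.1681] xaxis yaw -4.83 zax [ 1.6e-03 -3.0e-04 -1.0e+00] F [ 0.3 -0.2 -0.3] open 0.0598 grip 0.0 q [-0.13  0.04  1.74 -0.    1.37  1.53]
units [-2.000e-03  2.500e-02  2.354e+00]
ang units [ 0.001 -0.011  0.021]
1465 [[ 0.5723 -0.0114  0.0921]
 [ 0.6027 -0.0036  0.0977]
 [ 0.6289  0.0044  0.0996]]
((599.8939208984375, -3.4555740356445312), (14.014899253845215, 59.482215881347656), 83.81901550292969)
```

>>> drive_tool(
  steps=[
    {"translation": [0.02,0.05,0.6],"angular": [0,0,0],"gripper": 0.7},
    {"translation": [0,0,0.7],"angular": [0,0,0],"gripper": 0.7},
    {"translation": [0,0,0.6],"angular": [0,0,0],"gripper": 0.7},
    {"translation": [0,0,0.4],"angular": [0,0,0],"gripper": 0.7},
    {"translation": [0,0,0],"angular": [0,0,0],"gripper": 0.7},
    {"translation": [0,0,0],"angular": [0,0,0],"gripper": 0.0},
    {"translation": [0,0,0],"angular": [0,0,0],"gripper": 0.0},
    {"translation": [0,0,0],"angular": [0,0,0],"gripper": 0.0},
  ],
  force=80,
)

```text
t: 19.85
tool_pos: [0.6002, -0.0037, 0.0764]
tool_rot: [-3.137, 0.138, -0.003]
contact_force: [-0.7, 1.5, 2.7]
opening: 0.0114
grip_force: 78.0
```

>>> drive_tool(
  steps=[
    {"translation": [0,0,0],"angular": [0,0,0],"gripper": 0.0},
    {"translation": [0,0,0],"angular": [0,0,0],"gripper": 0.0},
    {"translation": [0,0,0],"angular": [0,0,0],"gripper": 0.0},
    {"translation": [0,0,0],"angular": [0,0,0],"gripper": 0.0},
  ],
)

```text
t: 20.35
tool_pos: [0.6002, -0.0038, 0.0764]
tool_rot: [-3.138, 0.137, -0.003]
contact_force: [-0.7, 2.8, 5.4]
opening: 0.0116
grip_force: 78.2
```

>>> drive_tool(
  steps=[
    {"translation": [0,0.1,0],"angular": [0,0,0],"gripper": 0.0},
    {"translation": [0,0.2,0],"angular": [0,0,0],"gripper": 0.0},
    {"translation": [0,0.25,0],"angular": [0,0,0],"gripper": 0.0},
    {"translation": [0,0.25,0],"angular": [0,0,0],"gripper": 0.0},
    {"translation": [0,0.2,0],"angular": [0,0,0],"gripper": 0.0},
    {"translation": [0,0.1,0],"angular": [0,0,0],"gripper": 0.0},
    {"translation": [0,0,0],"angular": [0,0,0],"gripper": 0.0},
    {"translation": [0,0,0],"angular": [0,0,0],"gripper": 0.0},
  ],
)

```text
t: 21.35
tool_pos: [0.5959, -0.0451, 0.0764]
tool_rot: [-3.133, 0.137, -0.001]
contact_force: [-2.2, 11.0, 7.7]
opening: 0.0114
grip_force: 78.6
```

```bash
python3 - <<'E'
from h import *
st()
t=cap('top');w=cap('wrist');s=cap('scene')
o=np.zeros((600,800,3),np.uint8)
d=np.load('clamp.npz'); X=np.r_[d['o']+d['R']@[-.08,.05],.058]
for n,i,(x0,y0,ww,hh) in (('top',t,(0,0,400,300)),('scene',s,(400,0,400,300)),('wrist',w,(0,300,400,300))):
    p=proj(i,X)[0].round().astype(int); h=(20,15) if n!='wrist' else (100,75)
    a,b=p[0]-h[0],p[1]-h[1]; a=min(max(a,0),512-2*h[0]);b=min(max(b,0),384-2*h[1]); print(n,p,'crop origin',a,b,'scale',400/2/h[0])
    o[y0:y0+hh,x0:x0+ww]=cv2.resize(i['color'][b:b+2*h[1],a:a+2*h[0]],(ww,hh),interpolation=cv2.INTER_CUBIC)[:,:,::-1]
cv2.imwrite('pics/f.png',o)
E
```

```text
t 21.35 pos [ 0.5959 -0.0451  0.0764] xaxis yaw -5.01 zax [ 8.0e-04  5.8e-03 -1.0e+00] F [-2.2 11.   7.7] open 0.0114 grip 78.6 q [-0.2   0.13  1.8   0.01  1.21  1.45]
top [239 192] crop origin 219 177 scale 10.0
scene [243 203] crop origin 223 188 scale 10.0
wrist [201 311] crop origin 101 234 scale 2.0
```

View pics/f.png

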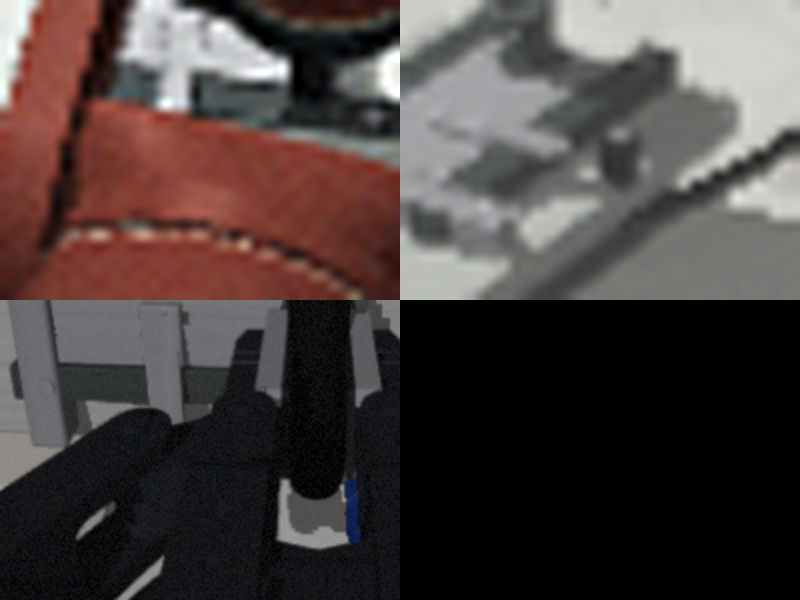

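Final-view picture: the mark clip stays visible in the scene crop (620,160). The pointer strip is at wrist crop (162,360), and the gripper hides its tip. I'll get the remaining travel numerically, comparing the mark and pointer in the saved w3 picture with the strip now.

```bash
python3 - <<'E'
from h import *
np.set_printoptions(linewidth=250)
g=cv2.imread('pics/w3.png')[:,:,1]
g5=cv2.resize(g,(512,384),interpolation=cv2.INTER_AREA)
print('mark cols 318-342 rows 108-130');print(g5[108:131,318:343])
print('pointer cols 266-292 rows 88-110');print(g5[88:110:2,266:293])
w=load('wrist'); print('now cols 160-205 rows 264-300'); print(w['color'][262:296:4,160:206,1])
E
```

```text
mark cols 318-342 rows 108-130
[[135 130 117 114 114 114 114 101  77  72  74  74  74  75  73  73  73  72  69  72  71  72  69  70  72]
 [137 138 136 135 136 136 136 119  85  72  74  76  74  74  76  77  75  75  74  75  72  74  72  69  70]
 [134 134 136 136 136 137 136 119  86  74  72  74  73  75  75  76  76  77  75  74  77  78  79  80  77]
 [136 135 134 136 135 134 132 118  84  72  73  73  73  74  75  75  76  76  76  75  80  92 104 105  96]
 [135 133 133 134 136 134 132 119  84  74  71  71  74  74  74  74  75  73  74  75  79 105 129 129 123]
 [136 134 135 136 136 135 133 118  82  72  66  56  57  64  70  73  72  73  72  73  80 106 133 135 136]
 [137 135 136 135 133 134 135 119  84  64  47  26  28  43  57  70  71  71  73  74  79 103 132 135 135]
 [136 135 137 137 136 136 136 117  76  46  25  12  14  19  36  56  70  71  72  73  80 103 132 137 135]
 [134 134 135 135 136 135 127 100  54  20   7  12  11   6  15  38  60  71  74  72  79 104 132 136 132]
 [133 133 132 132 134 127 104  65  27   7   9  12  10   4  15  24  43  62  75  75  78 105 132 137 135]
 [132 134 133 133 135 121  75  28  10  
[... 3569 characters left out ...]
9  53  47  57  92 108 110 109 109 107 108 110 108 110 112 110 111 111 108 104  87  47  23  26  31  48  48  48  44  50  49  51  47  53  50]
 [131 128 127 129 126 129 126 104  88  86  80  78  79  75  78  76 101 108 102 108 110 103 107 107 110 114 112 113 109 105 108  94  58  60  66  68  69  66  67  64  68  66  70  66  69  90]
 [ 90  70  54  36  25  18  21  16  20  16  20  10  20  14  21  19   4   5  13  11  17  15  30  52  83 102 109 108 110 109 105 104  67  62  69  73  71  71  71  67  71  69  71  74  64  61]
 [ 20  28  21  21  22  29  18   9  19  25  21  23  24  17  17  20  17  11  26  23  19  23  14  23  24  19  51 103 106 104 103  97  80  56  62  57  46  36  28  24  17  25  25  23  21  31]]
```

```bash
python3 - <<'E'
from h import *
np.set_printoptions(linewidth=250,suppress=True)
d=np.load('clamp.npz');O,R2=d['o'],d['R']
w=load('wrist'); o,R=st()
# camera in tool
Rct=w['R']@R; tct=w['t']+w['R']@o['tool_pos']
def at(pos,yaw):
    c,s=np.cos(np.radians(yaw)),np.sin(np.radians(yaw)); T=np.array([[c,s,0],[s,-c,0],[0,0,-1.]])
    i=dict(w); i['R']=Rct@T.T; i['t']=tct-i['R']@np.array(pos); return i
w3=at([.4988,.0595,.2256],-.08)
f=lambda i,uv,z:((onplane(i,uv,z)[:,:2]-O)@R2*1000).round(1)
print('w3 pointer',f(w3,[(275.4,96),(275,102)],.058))
print('w3 mark: R top edge-> +5',f(w3,[(336,121)],.059)+[5,0],'L foot-> -5',f(w3,[(324.3,121)],.045)-[5,0],'apex z58/55',f(w3,[(329.5,113.5)],.058),f(w3,[(329.5,113.5)],.055))
print('now pointer',f(w,[(182.7,278),(183.3,282)],.058))
t=dict(load('top')); 
g=cv2.imread('pics/top1.png')[:,:,1]; p=proj(t,np.r_[O+R2@[-.03,.035],.058])[0]; q=proj(t,np.r_[O+R2@[-.083,.05],.058])[0]
print(p,q); a,b=int(p[0]),int(p[1]); print('cols',a-6,'rows',b-6); print(g[b-6:b+8,a-6:a+26])
s=load('scene'); h=cv2.imread('pics/scene1.png')[:,:,1]; n=s['color'][:,:,1]
P=[np.r_[O+R2@[x/1e3,y/1e3],.058] for x in (-29,-73) for y in (25,35,42)]; print('scene proj',proj(s,P).round(1), 'mark',proj(s,np.r_[O+R2@[-.083,.05],.058]).round(1))
print('before');print(h[192:218,212:252]);print('now');print(n[192:218,212:252])
E
```

```text
t 21.5 pos [ 0.5959 -0.0451  0.0763] xaxis yaw -5.01 zax [ 0.0008  0.0058 -1.    ] F [-2.5 10.5  7.8] open 0.0113 grip 78.6 q [-0.2   0.13  1.8   0.01  1.21  1.45]
w3 pointer [[-28.9  33.1]
 [-29.1  38.6]]
w3 mark: R top edge-> +5 [[-84.3  50.6]] L foot-> -5 [[-86.  53.]] apex z58/55 [[-82.2  44.2]] [[-82.9  44.5]]
now pointer [[-70.2  26.2]
 [-70.3  29.1]]
[224.28685363 185.8366742 ] [239.5419664  192.14203678]
cols 218 rows 179
[[194 192 189 192 193 189 189 205 214 194 200 194 197 198 197 199 199 139   1  24  23  16  32  75 115 165 246 229 228 228 227 228]
 [194 199 202 196 212 232 205 216 127 194 193 193 187 189 194 196 192 132   7  31  17  16  47  82  95 159 245 230 226 226 228 228]
 [171 211 228 229 192 186 194 192 168 205 201 199 199 201 198 196 195 132   0  28  18  44 117 103 100 110 147 236 224 222 225 225]
 [ 99  91  85  58  81 168 198 177  94 213 237 239 200 202 204 209 204 143   9  28  17  41 109 103  96 109 148 239 229 227 224 226]
 [117 120 135 103 111 207 215 228  65  69  54  50  64  87  89 147 161  82   3  29  16  58 114 106 107 119 160 244 232 231 230 227]
 [118 163 2
[... 986 characters left out ...]
9 237 110  94 122 120 126 125 122 124 120 123 122]
 [101 161 199 228 254 243 114 118 152 248 235 233 231 232 232 230 232 232 232 241 226  27  39 124 161 255 247 243 246 245 244 245]]
scene proj [[226.  207.3]
 [228.9 208.4]
 [231.  209.1]
 [234.7 201.2]
 [237.6 202.2]
 [239.6 202.9]] mark [[243.8 202.3]]
before
[[210 210 213 ... 192 198 211]
 [210 213 211 ...  89 129 211]
 [208 208 210 ...  67 112 208]
 ...
 [127 119 119 ... 121 121 121]
 [165 146 141 ... 121 121 122]
 [190 190 189 ... 121 123 121]]
now
[[209 208 209 ... 188 196 211]
 [209 209 210 ...  70 122 208]
 [207 206 207 ...  63 112 205]
 ...
 [190 188 189 ... 118 120 121]
 [189 190 192 ... 119 119 120]
 [189 190 190 ... 120 120 120]]
```

```bash
python3 - <<'E'
from h import *
import sys
np.set_printoptions(linewidth=300,suppress=True,threshold=sys.maxsize)
d=np.load('clamp.npz');O,R2=d['o'],d['R']
w=load('wrist'); o,R=st()
Rct=w['R']@R; tct=w['t']+w['R']@o['tool_pos']
T=Ro.from_rotvec([-3.141,-.001,.001]).as_matrix(); i=dict(w); i['R']=Rct@T.T; i['t']=tct-i['R']@np.array([.5534,-.2225,.2308])
for n,x,y,z in(('mark foot -82',-82,55,45),('mark foot -85',-85,55,45),('top -82',-82,55,59),('top -85',-85,55,59),('tooth58 -82',-82,45,58),('tooth58 -85',-85,45,58),('pointer',-29,38,58),('corner',-150,55,45),('corner2',-150,-55,45),('barnear',-75,30,92)):
    print(n,proj(i,np.r_[O+R2@[x/1e3,y/1e3],z/1e3])[0].round(1))
g=cv2.imread('pics/w2.png')[:,:,1]
print('rows 162-186, cols 44-78');print(g[162:187,44:79]); print('corner rows 165-190 cols 112-136');print(g[166:188:2,114:136])
n=load('scene')['color'][:,:,1]; print('scene now rows 192-214 cols 222-254');print(n[192:215,222:255])
E
```

```text
t 21.5 pos [ 0.5959 -0.0451  0.0763] xaxis yaw -5.01 zax [ 0.0008  0.0058 -1.    ] F [-2.5 10.5  7.8] open 0.0113 grip 78.6 q [-0.2   0.13  1.8   0.01  1.21  1.45]
mark foot -82 [ 62.9 174.1]
mark foot -85 [ 65.6 174.3]
top -82 [ 55.4 177.7]
top -85 [ 58.1 178. ]
tooth58 -82 [ 54.9 168.4]
tooth58 -85 [ 57.7 168.6]
pointer [  6.6 157.8]
corner [123.5 179.5]
corner2 [119.8  73.4]
barnear [ 24.8 161.7]
rows 162-186, cols 44-78
[[125 124 127 122 115  96 116 127 126 129 131 130 126 124 128 125 106  72  68  73  68  68  68  69  69  64  72  66  66  72  68  65  65  68  71]
 [129 126 127 128 126 123 125 126 127 130 128 124 128 127 130 125 105  75  70  70  71  69  68  68  66  70  68  72  70  72  75  75  74  73  73]
 [124 127 127 126 126 129 128 127 126 127 126 125 128 124 126 126 116  86  69  67  70  67  68  70  70  70  69  70  73  89 102 106 106 105  95]
 [128 127 129 127 127 127 126 127 129 126 126 126 126 129 125 124 126  99  72  67  63  65  70  70  66  68  69  66  74 100 125 123 123 123 120]
 [125 129 126 127 126 129 128 129 125 128 127 128 128 127 125 128 120 101  65  52  45  51  63  67  6
[... 6380 characters left out ...]
 63  77  99 118 118 118]
 [141 129  75  75  73  77 117 118 126 150 155 100 121 187 188 186 186 176 124 109 108 101  93  60  67  66  75  93 106 117 118 116 118]
 [189 177  95  78  74  72 103 119 118 119 110  94 114 175 186 180 164 113 107 107 102  87  72  65  69  76 101 117 119 116 116 116 118]
 [189 184 154 122 116 115 124 110 113 117 113  95 102 122 172 145 108 106 104 102  83  68  67  67  77 100 118 117 116 117 117 116 117]
 [189 188 189 189 190 190 178 130 134 134 126 123 109 106 112 109 106 104  92  74  66  69  73  84 105 116 116 117 117 117 117 119 119]
 [189 190 188 191 189 189 188 189 189 185 172 171 111 112 109 107 101  86  71  66  66  76  99 117 117 116 117 119 120 119 119 120 119]]
```

```bash
python3 - <<'E'
from h import *
d=np.load('clamp.npz');O,R2=d['o'],d['R']; s=load('scene')
pj=lambda x,y,z:proj(s,np.r_[O+R2@[x/1e3,y/1e3],z/1e3])[0].round(1)
print('tip',pj(-70.3,40,58),pj(-70.3,43,58))
for m in(-82,-85,-88):
    c=np.array([pj(m+a,55+b,45+z) for a in(-5,5) for b in(-6,6) for z in(0,14)]); print(m,'box cols',c[:,0].min(),c[:,0].max(),'rows',c[:,1].min(),c[:,1].max(),'top centre',pj(m,55,59),'foot',pj(m,55,45))
print('plate corner',pj(-150,55,45), pj(-150,-55,45),pj(-150,0,45))
P=depthpt(s,[(u,v) for v in range(201,207) for u in range(242,249)]); C=np.c_[(P[:,:2]-O)@R2*1000,P[:,2]*1000].round(0); print(C.reshape(6,7,3).tolist())
P=depthpt(s,[(u,202) for u in range(234,241)]+[(u,201) for u in range(234,241)]);print(np.c_[(P[:,:2]-O)@R2*1000,P[:,2]*1000].round(0).tolist())
E
```

```text
tip [238.5 203. ] [239.4 203.3]
-82 box cols 242.3 247.7 rows 201.3 208.1 top centre [245.  202.6] foot [244.9 206.8]
-85 box cols 242.8 248.3 rows 200.9 207.6 top centre [245.6 202.2] foot [245.5 206.4]
-88 box cols 243.4 248.8 rows 200.5 207.2 top centre [246.2 201.8] foot [246.  205.9]
plate corner [257.  197.7] [227.5 188.3] [241.9 192.9]
[[[-97.0, 35.0, 51.0], [-87.0, 44.0, 59.0], [-87.0, 48.0, 60.0], [776.0, 593.0, 619.0], [-113.0, 39.0, 45.0], [-112.0, 43.0, 47.0], [-116.0, 44.0, 46.0]], [[-98.0, 34.0, 47.0], [-84.0, 47.0, 58.0], [-84.0, 50.0, 58.0], [-83.0, 54.0, 60.0], [-86.0, 55.0, 59.0], [-109.0, 45.0, 46.0], [-112.0, 47.0, 45.0]], [[-96.0, 36.0, 45.0], [-79.0, 50.0, 57.0], [-81.0, 52.0, 57.0], [-82.0, 55.0, 58.0], [-84.0, 57.0, 57.0], [-103.0, 49.0, 46.0], [-104.0, 52.0, 47.0]], [[-91.0, 39.0, 45.0], [-80.0, 50.0, 54.0], [-81.0, 52.0, 54.0], [-82.0, 55.0, 54.0], [-87.0, 56.0, 52.0], [-96.0, 53.0, 48.0], [-101.0, 54.0, 45.0]], [[-85.0, 43.0, 46.0], [-82.0, 48.0, 49.0], [-81.0, 52.0, 50.0], [-80.0, 56.0, 52.0], [-86.0, 56.0, 50.0], [-96.0, 54.0, 44.0], [-96.0, 57.0, 45.0]], [[-78.0, 47.0, 47.0], [-83.0, 48.0, 45.0], [-79.0, 54.0, 49.0], [-79.0, 57.0, 50.0], [-85.0, 57.0, 47.0], [-92.0, 56.0, 43.0], [-100.0, 54.0, 39.0]]]
[[-65.0, 28.0, 60.0], [-65.0, 31.0, 61.0], [-69.0, 32.0, 60.0], [-69.0, 36.0, 61.0], [-73.0, 36.0, 59.0], [-71.0, 41.0, 61.0], [-88.0, 34.0, 52.0], [-70.0, 24.0, 60.0], [-72.0, 26.0, 59.0], [-73.0, 29.0, 60.0], [-73.0, 33.0, 61.0], [-81.0, 31.0, 57.0], [-82.0, 34.0, 58.0], [-88.0, 33.0, 54.0]]
```

>>> drive_tool(
  steps=[
    {"translation": [0,0.15,0],"angular": [0,0,0],"gripper": 0.0},
    {"translation": [0,0.15,0],"angular": [0,0,0],"gripper": 0.0},
    {"translation": [0,0.065,0],"angular": [0,0,0],"gripper": 0.0},
    {"translation": [0,0,0],"angular": [0,0,0],"gripper": 0.0},
    {"translation": [0,0,0],"angular": [0,0,0],"gripper": 0.0},
    {"translation": [0,0,0],"angular": [0,0,0],"gripper": 0.0},
  ],
)

```text
t: 22.25
tool_pos: [0.5945, -0.0589, 0.0763]
tool_rot: [-3.131, 0.137, 0.0]
contact_force: [-2.2, 13.5, 9.2]
opening: 0.0112
grip_force: 78.7
```

```bash
python3 - <<'E'
from h import *
import sys
np.set_printoptions(linewidth=300,suppress=True,threshold=sys.maxsize)
d=np.load('clamp.npz');O,R2=d['o'],d['R']
o,R=st(); w=cap('wrist'); s=cap('scene')
# pointer strip edges: search along predicted line
pj=lambda i,x,y,z:proj(i,np.r_[O+R2@[x/1e3,y/1e3],z/1e3])[0]
for y in(15,20,24,28,31):
    xs=np.arange(-100,-68,.5); uv=np.array([pj(w,x,y,58) for x in xs]); v=cv2.remap(w['color'][:,:,1],uv[:,0].astype(np.float32)[None],uv[:,1].astype(np.float32)[None],1)[0]
    print(y,uv[0].round(),v[::2])
n=s['color'][:,:,1];print(n[194:208,230:252])
P=depthpt(s,[(u,v) for v in range(198,203) for u in range(236,244)]);C=np.c_[(P[:,:2]-O)@R2*1000,P[:,2]*1000].round(0);print(C.reshape(5,8,3).tolist())
E
```

```text
t 22.25 pos [ 0.5945 -0.0589  0.0763] xaxis yaw -5.0 zax [ 0.0002  0.0071 -1.    ] F [-2.2 13.5  9.2] open 0.0112 grip 78.7 q [-0.23  0.13  1.8   0.01  1.21  1.43]
15 [208. 262.] [109 111 112 110 110 109 110 109  77  53  84  97 105 110 111 111 109 108 108 109 110 107 109 111 109 109 108 111 108 108 108 108]
20 [209. 269.] [ 47  50  48  48  51  51  51  44  40  39  29  81 106 108 109 111 109 108 107 107 107  74  48  51  49  51  51  50  47  51  52  51]
24 [209. 275.] [ 52  49  54  52  50  50  53  52  49  35  33  78 107 109 109 110 109 106 106 108 106  74  53  51  51  51  52  50  53  51  51  51]
28 [209. 281.] [ 47  49  48  50  50  51  48  51  46  28  35  80 105 108 110 111 108 108 105 109 106  77  49  49  50  48  51  49  50  51  49  51]
31 [210. 285.] [ 27  26  45  50  44  50  48  55  45  34  37  74 107 107 111 110 108 107 104 107 107  82  66  67  76  73  72  67  57  55  51  52]
[[163 162 163 166 163 163 162 160 141 143 156 112  96  86  69  63  65  76  72  64 109 207]
 [161 162 158 161 163 161 163 162 161 162 162 142 101  77  70  67  62  64  64  65 114 202]
 [167 158 140 159 162 162 162
[... 1224 characters left out ...]
0, 33.0, 57.0]], [[-84.0, 22.0, 59.0], [-86.0, 25.0, 60.0], [-86.0, 27.0, 60.0], [-89.0, 30.0, 60.0], [-87.0, 34.0, 62.0], [-95.0, 32.0, 58.0], [-101.0, 32.0, 56.0], [-107.0, 32.0, 53.0]], [[-79.0, 25.0, 60.0], [-80.0, 28.0, 60.0], [-83.0, 30.0, 59.0], [-84.0, 32.0, 59.0], [-85.0, 36.0, 60.0], [-85.0, 39.0, 61.0], [-88.0, 41.0, 60.0], [-109.0, 30.0, 47.0]], [[-78.0, 26.0, 57.0], [-82.0, 27.0, 55.0], [-80.0, 32.0, 58.0], [-78.0, 37.0, 60.0], [-78.0, 40.0, 61.0], [-81.0, 41.0, 60.0], [-82.0, 45.0, 61.0], [-88.0, 44.0, 58.0]], [[-74.0, 29.0, 56.0], [-75.0, 31.0, 56.0], [-78.0, 33.0, 56.0], [-81.0, 34.0, 55.0], [-90.0, 32.0, 50.0], [-95.0, 32.0, 48.0], [-101.0, 32.0, 45.0], [-81.0, 48.0, 59.0]]]
```

The pointer centre is at about x −84 and the mark at −84 to −85 in the clamp frame. The scene view agrees to about 1 mm, and the grip holds against 13.5 N, so I'm handing in.

```bash
python3 -c "
from h import *
st(); print(ctrl.finish_job())"
```

```text
t 22.35 pos [ 0.5945 -0.0589  0.0763] xaxis yaw -5.0 zax [ 2.0e-04  7.1e-03 -1.0e+00] F [-3.1 12.2  9.4] open 0.0113 grip 78.7 q [-0.23  0.13  1.8   0.01  1.21  1.43]
the job is handed in; nothing more can be done
None
```

Job handed in at 22.4 s: seat wiped clear with the offcuts in the large tray, block back upright at its old spot, and slide held about 55 mm out against the spring, pointer level with the mark to within about 1 mm by my measurement (verdict not shown).

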